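# Dispense one core plug and slide it into the blue square

### The job

At the tape-packing bench, press the dispenser's red plunger all the way down once and let it come fully back up, so that a single orange core plug is pushed out of the front. Then, without picking the plug up, push it along the bench with the fingers until it lies wholly inside the blue taped square. Leave the other plugs and everything else on the bench where they are.

Things in the scene. Friction and masses are not known exactly. Their poses are not given: they have to be found in the camera images.
- dispenser: Plug dispenser, fixed, 206 x 104 x 110 mm. Origin on the bench at the centre of its square blue magazine, open at top and bottom (61 mm outside, 53 mm bore, 56 mm high), holding three stacked plugs. Own -x is the front: plugs leave by a 22 mm high slot under the clear front wall (outer face x = -30.5 mm). Grey housing behind: x = 30.5 to 175 mm, 61 wide, 60 high, red plunger on top.
- plunger (a joint): The red plunger's press in m: 0 = up, 0.030 = fully down (stop). Spring return: about 6 N to start, 12 N at the bottom, more if moved fast. It drives a pusher bar (40 mm wide, 16 high) out of the front slot, 3.5 mm per 1 mm of press, which draws back as it rises. Each full press ejects the lowest plug; on the way up the next one drops into its place.
- exit (a point): Point on the bench 103 mm straight in front (-x) of the dispenser's origin, where the centre of an ejected plug comes to rest after a slow press (farther out if pressed fast); clear of the dispenser and of the drawn-back pusher.
- plunger_top (a point): Centre of the flat top of the red round plunger knob, 44 mm in diameter and 12 mm thick, on a thin stem. 62 mm behind the dispenser's origin (its +x), 110 mm above the bench when up, 80 mm when fully pressed. It moves straight down.
- plug1: Lowest plug in the magazine, the one that will come out: orange plastic disc with a black mark on its top, 50 mm in diameter, 18 mm high, about 20 g. Origin at the centre of its underside, z axis up. It starts on the bench at the dispenser's origin and slides on the bench with ordinary friction.
- plug2: Second plug in the magazine, same as plug1, starts 18 mm up; it must stay in the magazine. Origin at the centre of its underside.
- plug3: Top plug in the magazine, same as plug1, starts 36 mm up; it must stay in the magazine. Origin at the centre of its underside.
- blue_square: Square of flat blue marking tape on the bench, 90 mm wide inside the tape, 114 mm outside, too thin to feel. Origin at its centre on the bench, x and y axes along its sides. To the left or to the right of the dispenser's exit.
- yellow_square: The like square of yellow tape on the other side, already taken by a plug; not the goal. Origin at its centre on the bench.
- spare_plug: Plug like plug1 lying in the yellow square; leave it. Origin at the centre of its underside.
- blue_roll: Bystander: blue tape roll lying flat, 110 mm in diameter, 24 mm high. Origin at the centre of its underside.
- grey_roll: Bystander: grey tape roll lying flat, 100 mm in diameter, 30 mm high. Origin at the centre of its underside.
- clear_roll: Bystander: small amber tape roll lying flat, 64 mm in diameter, 25 mm high. Origin at the centre of its underside.
- carton: Bystander: closed white carton, 90 x 110 x 70 mm. Origin at the centre of its underside.
- marker: Bystander: white marker pen with a green cap lying along its x axis, from x = -45 to 88 mm, 16 mm high. Origin on the bench under its middle.
- cutter: Bystander: black bench tape cutter with a yellow roll, 120 x 50 x 64 mm. Origin at the centre of its underside.
Not all that is in view belongs to the job. Leave any green, pink or purple look-alike of the plug3 alone.

How it is judged:
By the outcome, as a careful person would: the job done as asked, in the order asked, and still so for the second after the job is handed in, with the robot touching nothing.
It also fails if it takes over 54 s, if anything falls off the work surface, if the arm or the gripper's body presses on something with over 40 N, if the wrist force passes 120 N, or if a joint passes its speed limit or range.

### The arm

A 6-joint arm with a two-finger parallel gripper is mounted at the origin on the work surface. World frame = base frame: x ahead of the robot, y to its left, z up, the work surface at z = 0. Lengths are in m, angles in rad, forces in N, time in s.
With the tool pointing down it reaches from about 0.25 to 0.725 m from the base axis. Payload 9.7 kg.
Tool frame: the origin (TCP) lies midway between the tips of the shut fingers; the grasp point (between the pads) lies 19 mm behind it (manip.grasp_offset is the distance from the TCP to the grasp point, in m); x points along the fingers, y is the direction in which the jaws open and shut, and the axes are right-handed (so a half turn about x gives the same grasp; the last joint's range is limited). The gripper opens to 85 mm and grips with 20 to 120 N. Pads are 22 mm wide; open, the fingers measure 114 mm over their backs; the gripper's body (76 mm by 85 mm) begins 54 mm behind the grasp point. The pads swing forward as they close: fully open they stand 13 mm farther back than shut.
Start: joints at [1.15, 0.087, 0.176, 1.66, 0, 1.571], TCP at [0.225, 0.502, 0.231] pointing down, gripper open.
Joint ranges: [-3.13, 3.13], [-0.85, 1.81], [-1.15, 1.24], [-2.2, 2.28], [-1.44, 1.52], [-3.14, 3.14]. Speed limits (rad/s): [2.22, 2.22, 2.57, 3.14, 3.14, 3.14].

### API

Orientations are given as [roll, pitch, yaw] about the fixed x, y, z axes, in that order (R = Rz(yaw) Ry(pitch) Rx(roll)).
In Python, from bench import manip, read_camera, ticket gives the robot as it stands. The module is installed in compiled form; this text tells all that it offers.
- The arm moves only by the tool send_rows, never from a script. Its arguments are lists of equal length, an entry for each row: "delta_pos": the shift along the world's x, y, z in cm, a list of three; "angular": the turn, a rotation vector about the world's x, y, z in degrees, a list of three; "fingers": the opening, from 0 (shut) to 1 (fully open). In form: {"delta_pos": [[tx, ty, tz], ...], "angular": [[ax, ay, az], ...], "fingers": [fingers, ...]}. A call has 1 to 10 rows; each row shifts and turns the commanded pose from where the row before left it; what a row does not reach is not made up. A row lasts 1/8 s, in which the tool goes at most 62.5 mm and 10.7 degrees, less where a joint would pass 70% of its speed; a pose out of reach is approached as far as the arm can. A call is refused whole if a number of a shift passes 6.25 or a number of a turn 10.7, either way. A call with a gripper value outside its range is refused whole. The fingers move at their own pace and stop on an object; the grip force is fixed at half the most. Time passes only in rows, so rows that do not move let the fingers close. It gives the time, the measured TCP pose, the force and the opening at its end, in the units of the state.
- manip.observe(): the state, without advancing time (a new reading comes with each control period).
- read_camera(name): name is "scene" or "top" or "wrist"; returns a dict with "pixels" (420x560x3 uint8, blue, green, red), "mtx" (3x3 intrinsics, pixels), "k1" (the pictures are not rectified: a ray, as slopes to the right and down, at radius r is drawn at 1 + k1 r^2 times it, then the intrinsics apply), "rvec" (rotation vector, rad) and "tvec" (3), from world to camera coordinates, as OpenCV has them; the wrist camera has in their place "hand_eye" (4x4, takes a point from camera to tool coordinates, whose origin is the TCP and whose axes are the tool frame's). Camera axes: x right, y down, z forward; pixel columns grow to the right and rows downward; lengths in m; the calibration is good to about 2 mm. A picture is of the moment at which its call begins: read the wrist's pose just before it. There is no depth.
- ticket.finish_job(): hands the job in, once; it reports no verdict.
The state is a dict: "time_s": time; "joint_positions": joint angles; "qd": joint speeds; "joint_efforts": joint torques, N m; "ee_pos": TCP position; "tcp_rot": TCP orientation; "wrist_force": force on the tool from outside, world axes, zero at the start; "moment": the same for the moment, N m; "grip_width": finger opening in m.
Only numpy, scipy, OpenCV 4.12 (cv2) and the standard library are available. Lean on these libraries where they do the work, as an engineer would, in place of code of your own. Each camera call takes 0.05 s, during which the arm holds its last target.

## Working session

There is one attempt and no reset: what is moved stays moved. The work goes in short steps, Python scripts to look and compute and a tool call to move; the robot and the scene stay as the last step left them, time stands still between calls to the robot, and variables do not carry over. Pictures are saved under pics/ and viewed, and the job is handed in when it is done.

Besides the shell and the picture viewer there is one more tool, called after "Call:" by a JSON object that holds its "method" and its "body", one argument or row to a line. send_rows: Moves the arm, as the interface text tells. Its arguments: {"type":"object","properties":{"delta_pos":{"type":"array"},"angular":{"type":"array"},"fingers":{"type":"array"}},"required":["delta_pos","angular","fingers"]}

```bash
mkdir -p pics; python3 - <<'E'
from bench import manip, read_camera
import cv2
print(manip.observe())
for n in("scene","top"):
    c=read_camera(n); cv2.imwrite(f"pics/{n}0.png",c["pixels"]); print(n,c["mtx"],c["k1"],c["rvec"],c["tvec"])
E
```

```text
{'time_s': 0.0, 'joint_positions': array([ 1.15001045e+00,  8.74418778e-02,  1.75157221e-01,  1.65977310e+00,
       -1.63819537e-05,  1.57081138e+00]), 'qd': array([ 0.00079217,  0.00083548, -0.00117776, -0.00037846,  0.00037404,
        0.00016399]), 'joint_efforts': array([-4.83981130e-04, -5.20385492e+01,  4.64803183e+01,  1.64386583e-02,
       -1.01137546e-04, -4.83696880e-06]), 'ee_pos': array([0.22458092, 0.50182802, 0.23060491]), 'tcp_rot': array([-1.55779516,  1.56953479, -1.97859608]), 'wrist_force': array([ 0.60634981,  0.32939182, -0.20878057]), 'moment': array([ 0.0072003 ,  0.005029  , -0.03856627]), 'grip_width': 0.08574993858483342}
scene [[380.34346096   0.         277.81914654]
 [  0.         380.34346096 208.45892869]
 [  0.           0.           1.        ]] -0.01989403633005019 [ 1.13055273  2.2490654  -1.07699821] [ 0.3296762  -0.23042203  1.31847752]
top [[457.43401562   0.         280.14904464]
 [  0.         457.43401562 211.95815161]
 [  0.           0.           1.        ]] -0.08293099235737952 [ 2.15431613 -2.16421505  0.1480193 ] [0.0157754  0.56483245 1.18070977]
```

View pics/top0.png

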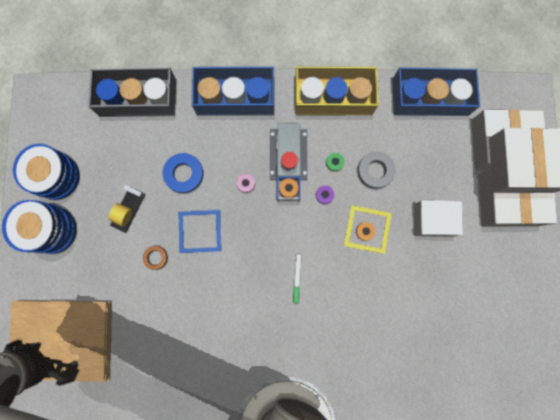

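View pics/scene0.png

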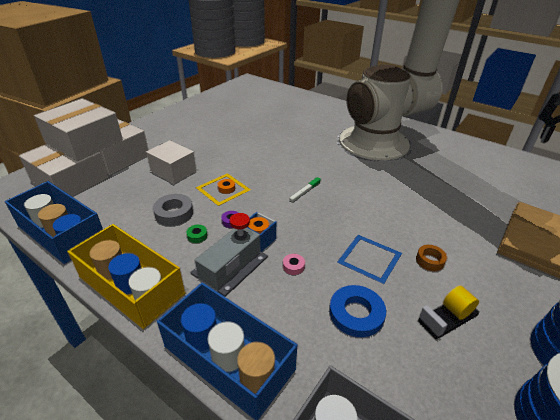

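The top view shows the magazine at about (289,188), the plunger at (289,160), and the blue square centred at about (200,231), left of the exit. The yellow square is at (368,230). Next I'll take finer measurements.

```bash
cat > h.py <<'E'
import numpy as np, cv2
from bench import manip, read_camera
def cam(n):
    c=read_camera(n); R=cv2.Rodrigues(np.array(c["rvec"],float))[0]; return c,R,np.array(c["tvec"],float).ravel()
def unproj(c,R,t,uv,z):
    K=c["mtx"]; d=np.array([(uv[0]-K[0,2])/K[0,0],(uv[1]-K[1,2])/K[1,1]])
    s=d.copy()
    for _ in range(20): s=d/(1+c["k1"]*(s@s))
    r=R.T@np.array([s[0],s[1],1]); o=-R.T@t
    return o+r*(z-o[2])/r[2]
def proj(c,R,t,p):
    q=R@np.array(p,float)+t; s=q[:2]/q[2]; s=s*(1+c["k1"]*(s@s)); K=c["mtx"]
    return np.array([K[0,0]*s[0]+K[0,2],K[1,1]*s[1]+K[1,2]])
E
python3 - <<'E'
from h import *
for n in("top","scene"):
    c,R,t=cam(n); im=c["pixels"]; hsv=cv2.cvtColor(im,cv2.COLOR_BGR2HSV)
    def blobs(lo,hi,z,name,roi,mn=15):
        m=cv2.inRange(hsv,lo,hi)
        k,l,st,ce=cv2.connectedComponentsWithStats(m)
        for i in range(1,k):
            x,y,w,h,a=st[i]
            if a>mn and roi[0]<ce[i][0]<roi[1] and roi[2]<ce[i][1]<roi[3]:
                print(n,name,ce[i].round(1),(x,y,w,h,a),unproj(c,R,t,(x+(w-1)/2,y+(h-1)/2),z).round(4))
    roi=(150,400,130,310) if n=="top" else (140,410,160,320)
    blobs((0,150,80),(5,255,255),.110,"red",roi); blobs((8,140,80),(16,255,255),.054,"orange",roi)
    blobs((100,120,60),(125,255,255),0,"blue",roi); blobs((25,120,60),(32,255,255),0,"yel",roi)
    x0,y0=(170,110) if n=="top" else (170,180)
    cv2.imwrite(f"pics/{n}1.png",cv2.resize(im[y0:y0+150,x0:x0+200],None,fx=4,fy=4,interpolation=cv2.INTER_CUBIC))
    m=cv2.inRange(hsv,(100,120,60),(125,255,255)); k,l,st,ce=cv2.connectedComponentsWithStats(m)
    for i in range(1,k):
        if n=="top" and 150<ce[i][0]<250 and 205<ce[i][1]<260 and st[i][4]>50:
            p=np.argwhere(l==i)[:,::-1]; w=np.array([unproj(c,R,t,q,0)[:2] for q in p],np.float32)
            print("sq",cv2.minAreaRect(w))
E
```

```text
top red [288.8 159.8] (np.int32(282), np.int32(153), np.int32(15), np.int32(15), np.int32(167)) [ 0.6882 -0.0093  0.11  ]
top orange [288.5 187.6] (np.int32(281), np.int32(179), np.int32(16), np.int32(17), np.int32(177)) [ 0.629 -0.009  0.054]
top orange [364.9 231. ] (np.int32(357), np.int32(223), np.int32(17), np.int32(17), np.int32(149)) [ 0.5114 -0.2086  0.054 ]
top orange [150.6 257.5] (np.int32(144), np.int32(247), np.int32(16), np.int32(21), np.int32(73)) [0.4458 0.3486 0.054 ]
top blue [182.2 172.5] (np.int32(163), np.int32(154), np.int32(39), np.int32(38), np.int32(920)) [0.6812 0.285  0.    ]
top blue [199.5 231. ] (np.int32(179), np.int32(211), np.int32(42), np.int32(41), np.int32(438)) [0.5181 0.2332 0.    ]
top yel [367.4 229.2] (np.int32(345), np.int32(206), np.int32(46), np.int32(47), np.int32(448)) [ 0.5215 -0.2262  0.    ]
sq ((0.5184516906738281, 0.2335236370563507), (0.1096298098564148, 0.1102934405207634), 2.3628289699554443)
scene red [239.2 219.6] (np.int32(230), np.int32(213), np.int32(20), np.int32(16), np.int32(216)) [ 0.6919 -0.0037  0.11  ]
scene orange [225.8 186. ] (np.int32(218), np.int32(179), np.int32(17), np.int32(15), np.int32(183)) [ 0.558  -0.1704  0.054 ]
scene orange [258.3 223.9] (np.int32(248), np.int32(217), np.int32(21), np.int32(16), np.int32(193)) [ 0.6285 -0.0053  0.054 ]
scene blue [267.6 228. ] (np.int32(260), np.int32(221), np.int32(16), np.int32(15), np.int32(40)) [ 0.5767 -0.0176  0.    ]
scene blue [370.4 259.1] (np.int32(338), np.int32(235), np.int32(64), np.int32(49), np.int32(624)) [0.5204 0.237  0.    ]
scene blue [357.6 310.6] (np.int32(330), np.int32(285), np.int32(56), np.int32(52), np.int32(1962)) [0.6667 0.2809 0.    ]
scene yel [154.3 285.6] (np.int32(136), np.int32(269), np.int32(41), np.int32(32), np.int32(71)) [ 0.8658 -0.097   0.    ]
```

View pics/top1.png

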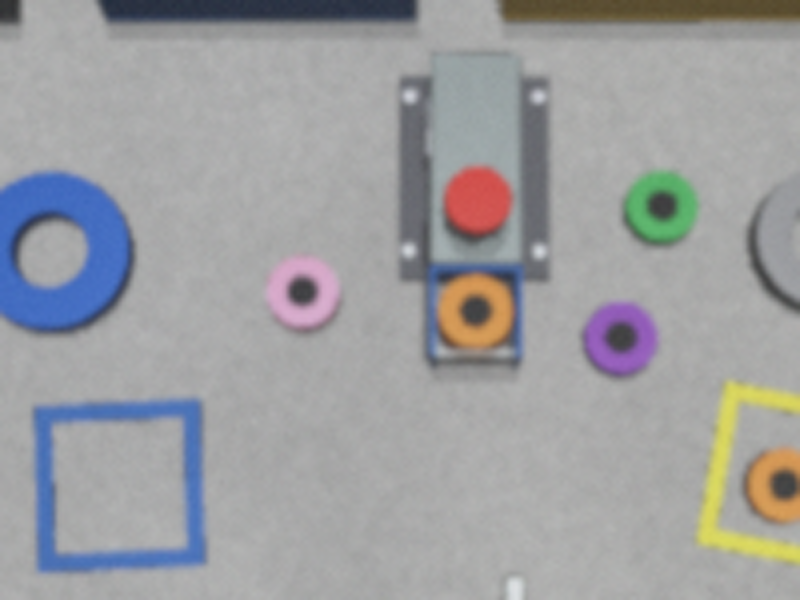

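View pics/scene1.png

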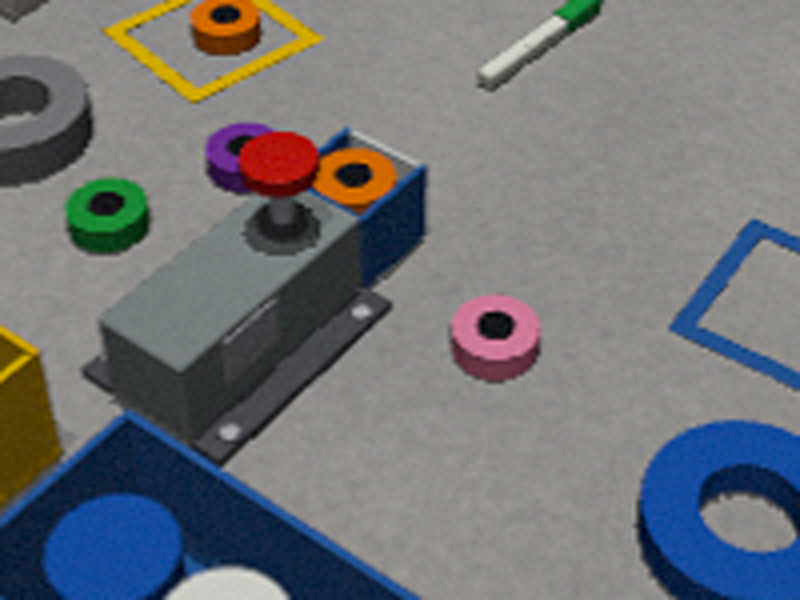

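```bash
python3 - <<'E'
from h import *
from scipy.spatial.transform import Rotation as Ro
s=manip.observe(); R=Ro.from_euler('xyz',s['tcp_rot']).as_matrix(); print(R.round(3), s['ee_pos'],s['time_s'])
c,Rc,t=cam("top")
for n,uv in dict(purple=(620/4+170,338/4+110),pink=(303/4+170,292/4+110),mk=(297,254),d1=(431/4+170-.5,265/4+110),d2=(521/4+170-.5,265/4+110)).items(): print(n,unproj(c,Rc,t,uv,.018 if n[0]!='d' else .056).round(4))
# housing rear/plate corners for yaw (bolts)
for uv in [(410,96),(538,96),(409,250),(540,250)]: print(unproj(c,Rc,t,(uv[0]/4+169.6,uv[1]/4+109.6),.006).round(4))
for p in [(.629,-.008,0.054),(.691,-.008,.11)]:
  for n in("top","scene"):
    c,Rc,t=cam(n); print(n,proj(c,Rc,t,p).round(1))
w=read_camera("wrist"); print(np.array(w["hand_eye"]).round(3)); cv2.imwrite("pics/w0.png",w["pixels"])
E
```

```text
[[-0.     0.408  0.913]
 [-0.001  0.913 -0.408]
 [-1.    -0.001 -0.   ]] [0.22461918 0.50190763 0.23083381] 0.2
purple [ 0.6146 -0.1092  0.018 ]
pink [0.6471 0.1063 0.018 ]
mk [ 0.4538 -0.0314  0.018 ]
d1 [0.6576 0.0205 0.056 ]
d2 [ 0.6574 -0.039   0.056 ]
[0.7897 0.0343 0.006 ]
[ 0.7895 -0.0552  0.006 ]
[0.6798 0.0352 0.006 ]
[ 0.6795 -0.0552  0.006 ]
top [288.1 187. ]
scene [257.  224.1]
top [288.5 158.9]
scene [238.2 219.5]
[[-0.    -0.3    0.954 -0.142]
 [ 1.    -0.001 -0.     0.001]
 [ 0.001  0.954  0.3   -0.076]
 [ 0.     0.     0.     1.   ]]
```

Call:
{"method": "send_rows", "body": {
  "delta_pos": [
    [2.9,-3.2,0],
    [2.9,-3.2,0],
    [2.9,-3.2,0],
    [2.9,-3.2,0],
    [2.9,-3.2,0],
    [2.9,-3.2,0],
    [2.9,-3.2,0],
    [2.9,-3.2,0],
    [0,0,0],
    [0,0,0]
  ],
  "angular": [
    [0,0,-4.12],
    [0,0,-4.12],
    [0,0,-4.12],
    [0,0,-4.12],
    [0,0,-4.12],
    [0,0,-4.12],
    [0,0,-4.12],
    [0,0,-4.12],
    [0,0,0],
    [0,0,0]
  ],
  "fingers": [0,0,0,0,0,0,0,0,0,0]
}}

```text
time_s: 1.75
ee_pos: [0.4565, 0.2461, 0.2313]
tcp_rot: [-2.685, 1.571, 2.602]
wrist_force: [-0.6, 0.7, -0.5]
grip_width: 0.0002
```

Call:
{"method": "send_rows", "body": {
  "delta_pos": [
    [2.9,-3.2,0],
    [2.9,-3.2,0],
    [2.9,-3.2,0],
    [2.9,-3.2,0],
    [2.9,-3.2,0],
    [2.9,-3.2,0],
    [2.9,-3.2,0],
    [2.9,-3.2,0],
    [0,0,0],
    [0,0,0]
  ],
  "angular": [
    [0,0,-4.12],
    [0,0,-4.12],
    [0,0,-4.12],
    [0,0,-4.12],
    [0,0,-4.12],
    [0,0,-4.12],
    [0,0,-4.12],
    [0,0,-4.12],
    [0,0,0],
    [0,0,0]
  ],
  "fingers": [0,0,0,0,0,0,0,0,0,0]
}}

```text
time_s: 3.0
ee_pos: [0.6884, -0.0087, 0.2312]
tcp_rot: [-2.203, 1.57, 2.51]
wrist_force: [-0.3, 0.2, 0.7]
grip_width: -0.0001
```

Call:
{"method": "send_rows", "body": {
  "delta_pos": [
    [0.1,0,-3],
    [0,0,-3],
    [0,0,-3],
    [0,0,-1.6],
    [0,0,0]
  ],
  "angular": [
    [0,0,0],
    [0,0,0],
    [0,0,0],
    [0,0,0],
    [0,0,0]
  ],
  "fingers": [0,0,0,0,0]
}}

```text
time_s: 3.62
ee_pos: [0.6889, -0.009, 0.1249]
tcp_rot: [-1.662, 1.57, 3.051]
wrist_force: [0.4, -0.6, 1.3]
grip_width: 0.0004
```

```bash
python3 - <<'E'
from h import *
s=manip.observe();print(s['ee_pos'],s['wrist_force'])
c=read_camera("scene");cv2.imwrite("pics/s2.png",cv2.resize(c["pixels"][120:270,170:370],None,fx=4,fy=4,interpolation=cv2.INTER_CUBIC))
E
```

```text
[ 0.68889526 -0.00902138  0.12493428] [ 0.37321752 -0.64102051  1.28162915]
```

View pics/s2.png

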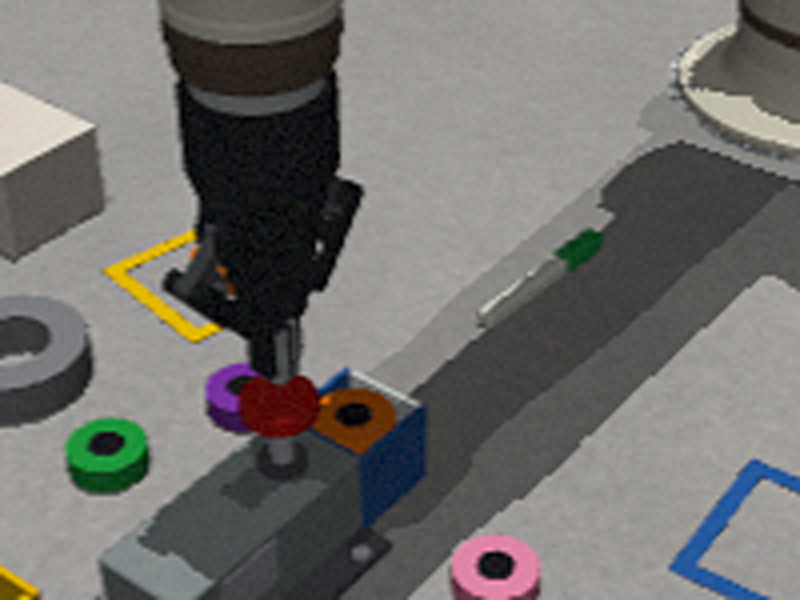

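The fingers are centred over the knob, at about (280,390) in the crop. I'll press slowly.

Call:
{"method": "send_rows", "body": {
  "delta_pos": [
    [0,0,-0.6],
    [0,0,-0.5],
    [0,0,-0.3],
    [0,0,-0.2],
    [0,0,-0.2],
    [0,0,-0.2],
    [0,0,-0.2],
    [0,0,-0.2],
    [0,0,-0.2],
    [0,0,-0.2]
  ],
  "angular": [
    [0,0,0],
    [0,0,0],
    [0,0,0],
    [0,0,0],
    [0,0,0],
    [0,0,0],
    [0,0,0],
    [0,0,0],
    [0,0,0],
    [0,0,0]
  ],
  "fingers": [0,0,0,0,0,0,0,0,0,0]
}}

```text
time_s: 4.92
ee_pos: [0.6897, -0.0101, 0.099]
tcp_rot: [1.525, 1.569, -0.046]
wrist_force: [-3.6, 0.6, 9.4]
grip_width: -0.0003
```

Call:
{"method": "send_rows", "body": {
  "delta_pos": [
    [0,0,-0.2],
    [0,0,-0.2],
    [0,0,-0.2],
    [0,0,-0.2],
    [0,0,-0.2],
    [0,0,-0.2],
    [0,0,-0.2],
    [0,0,-0.2],
    [0,0,0]
  ],
  "angular": [
    [0,0,0],
    [0,0,0],
    [0,0,0],
    [0,0,0],
    [0,0,0],
    [0,0,0],
    [0,0,0],
    [0,0,0],
    [0,0,0]
  ],
  "fingers": [0,0,0,0,0,0,0,0,0]
}}

```text
time_s: 6.05
ee_pos: [0.6897, -0.0101, 0.0831]
tcp_rot: [1.535, 1.569, -0.037]
wrist_force: [-4.7, 0.0, 10.6]
grip_width: -0.0001
```

Call:
{"method": "send_rows", "body": {
  "delta_pos": [
    [0,0,-0.2],
    [0,0,-0.2],
    [0,0,0]
  ],
  "angular": [
    [0,0,0],
    [0,0,0],
    [0,0,0]
  ],
  "fingers": [0,0,0]
}}

```text
time_s: 6.42
ee_pos: [0.6898, -0.01, 0.0801]
tcp_rot: [1.547, 1.569, -0.025]
wrist_force: [-6.8, -0.5, 15.5]
grip_width: -0.0001
```

Call:
{"method": "send_rows", "body": {
  "delta_pos": [
    [0,0,-0.1],
    [0,0,-0.1],
    [0,0,0]
  ],
  "angular": [
    [0,0,0],
    [0,0,0],
    [0,0,0]
  ],
  "fingers": [0,0,0]
}}

```text
time_s: 6.8
ee_pos: [0.6899, -0.0101, 0.08]
tcp_rot: [1.55, 1.567, -0.021]
wrist_force: [-11.6, 0.1, 25.0]
grip_width: 0.0001
```

The force rose from 15 N to 25 N with no further travel, so the plunger is on its stop. I'll let it up slowly.

Call:
{"method": "send_rows", "body": {
  "delta_pos": [
    [0,0,0.3],
    [0,0,0.4],
    [0,0,0.4],
    [0,0,0.4],
    [0,0,0.4],
    [0,0,0.4],
    [0,0,0.4],
    [0,0,0.4],
    [0,0,0.5],
    [0,0,1]
  ],
  "angular": [
    [0,0,0],
    [0,0,0],
    [0,0,0],
    [0,0,0],
    [0,0,0],
    [0,0,0],
    [0,0,0],
    [0,0,0],
    [0,0,0],
    [0,0,0]
  ],
  "fingers": [0,0,0,0,0,0,0,0,0,0]
}}

```text
time_s: 8.05
ee_pos: [0.6895, -0.01, 0.1209]
tcp_rot: [-1.604, 1.57, 3.108]
wrist_force: [0.2, -0.4, -0.3]
grip_width: 0.0
```

Call:
{"method": "send_rows", "body": {
  "delta_pos": [
    [0,0,3],
    [0,0,3],
    [0,-2,2],
    [-2,-3,0],
    [-3,-3,0],
    [-4,-2,0],
    [-4,0,0],
    [-3.5,0,0],
    [0,0,0]
  ],
  "angular": [
    [0,0,0],
    [0,0,0],
    [0,0,0],
    [0,0,0],
    [0,0,0],
    [0,0,0],
    [0,0,0],
    [0,0,0],
    [0,0,0]
  ],
  "fingers": [0,0,0,0.4,0.4,0.4,0.4,0.4,0.4]
}}

```text
time_s: 9.18
ee_pos: [0.5232, -0.1101, 0.2024]
tcp_rot: [1.352, 1.57, -0.22]
wrist_force: [1.0, -0.3, -0.3]
grip_width: 0.0342
```

```bash
python3 - <<'E'
from h import *
s=manip.observe();print(s['ee_pos'],s['wrist_force'],s['grip_width'])
for n,x,y in(("scene",170,150),("top",170,130)):
    c,R,t=cam(n);cv2.imwrite(f"pics/{n}3.png",cv2.resize(c["pixels"][y:y+150,x:x+200],None,fx=4,fy=4,interpolation=cv2.INTER_CUBIC))
    hsv=cv2.cvtColor(c["pixels"],cv2.COLOR_BGR2HSV);m=cv2.inRange(hsv,(8,140,60),(18,255,255));k,l,st,ce=cv2.connectedComponentsWithStats(m)
    for i in range(1,k):
        if st[i][4]>40:
            x,y,w,h,a=st[i];print(n,st[i],unproj(c,R,t,(x+(w-1)/2,y+(h-1)/2),.018).round(4))
E
```

```text
[ 0.52321701 -0.11012217  0.20238184] [ 0.98222836 -0.27829325 -0.32141549] 0.03421335413617228
scene [267   0  20  43 309] [-1.1664 -1.2785  0.018 ]
scene [361   0  15  10  43] [-2.1262 -1.0438  0.018 ]
scene [36  4 13 12 45] [-0.3701 -2.9325  0.018 ]
scene [  5   8  24  26 134] [-0.0789 -2.7212  0.018 ]
scene [309  23  42  36 360] [-0.9665 -0.7375  0.018 ]
scene [ 0 33 11 13 48] [ 0.1892 -2.2917  0.018 ]
scene [ 11  38  16  29 106] [ 0.266  -1.9598  0.018 ]
scene [266  51  13  30 268] [-0.388  -0.7307  0.018 ]
scene [309  53  20  13  63] [-0.6218 -0.6031  0.018 ]
scene [323  52  17  15  73] [-0.6629 -0.5519  0.018 ]
scene [ 0 56 12 17 56] [ 0.4021 -1.8075  0.018 ]
scene [186  61  40  30 485] [-0.0831 -0.889   0.018 ]
scene [22 68 13 15 47] [ 0.4128 -1.5556  0.018 ]
scene [ 0 71 12 14 58] [ 0.4917 -1.6067  0.018 ]
scene [13 76 19 26 95] [ 0.5117 -1.4073  0.018 ]
scene [539  77  15  23  76] [-0.9225  0.419   0.018 ]
scene [ 7 82 11 17 46] [ 0.5459 -1.4248  0.018 ]
scene [127  86  54  24 224] [ 0.2333 -0.873   0.018 ]
scene [30 88 14 25 80] [ 0.5368 -1.2328  0.018 ]
scene [551  97   9
[... 649 characters left out ...]
41] [0.1539 0.4757 0.018 ]
scene [532 207  15  16  51] [0.1233 0.53   0.018 ]
scene [274 208  20  17 238] [ 0.5316 -0.0006  0.018 ]
scene [ 43 220  12  16  52] [ 0.9151 -0.4346  0.018 ]
scene [248 222  20  11 125] [ 0.6046 -0.027   0.018 ]
scene [498 225  17  31 107] [0.2823 0.4797 0.018 ]
scene [418 245  29  26 460] [0.4483 0.3546 0.018 ]
scene [509 251  23  11  70] [0.321  0.5174 0.018 ]
scene [532 258  28  17 109] [0.3205 0.5702 0.018 ]
scene [239 362   8  22  47] [0.912  0.1866 0.018 ]
scene [255 369  18  10  42] [0.892  0.2163 0.018 ]
scene [246 374  19  19  79] [0.9135 0.2151 0.018 ]
top [280 180  18  17 206] [ 0.6328 -0.01    0.018 ]
top [280 220  17  16 148] [ 0.525  -0.0079  0.018 ]
```

View pics/scene3.png

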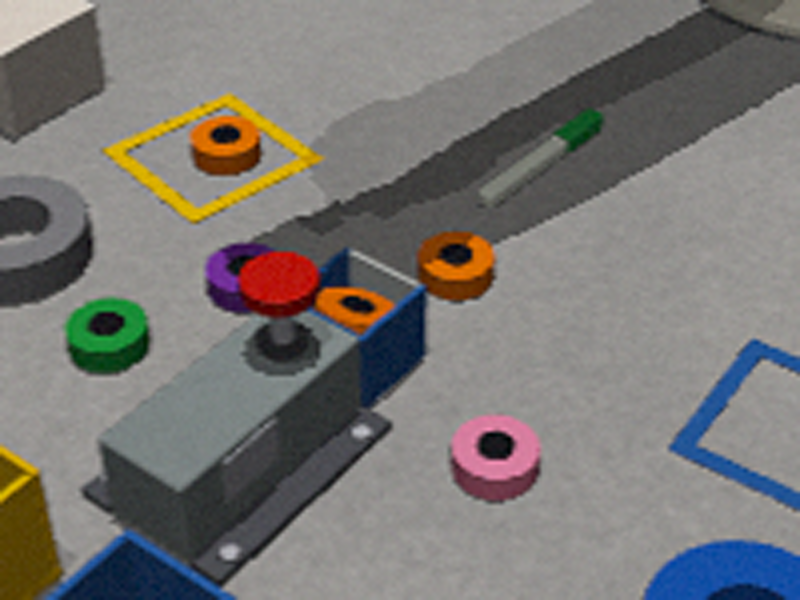

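View pics/top3.png

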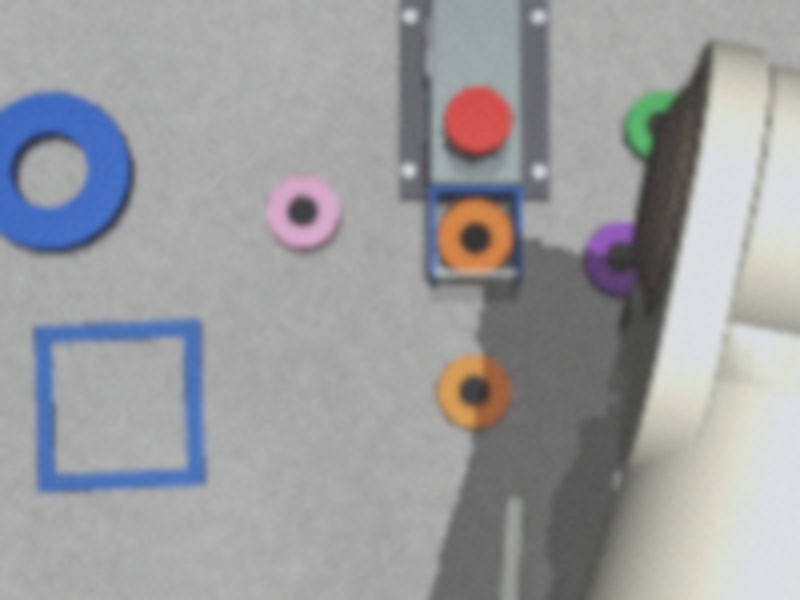

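The ejected plug is at about (0.527, -0.009), at pixel (475,392) in the top crop. The plunger is back up and the stack has dropped by one. I'll lower the fingers behind the plug.

Call:
{"method": "send_rows", "body": {
  "delta_pos": [
    [0.4,1,-4],
    [0,1,-4],
    [0,0.5,-4],
    [0,0,-4],
    [0,0,-2],
    [0,0,-1],
    [0,0,0]
  ],
  "angular": [
    [0,0,0],
    [0,0,0],
    [0,0,0],
    [0,0,0],
    [0,0,0],
    [0,0,0],
    [0,0,0]
  ],
  "fingers": [0.4,0.4,0.4,0.4,0.4,0.4,0.4]
}}

```text
time_s: 10.15
ee_pos: [0.5289, -0.0849, 0.0109]
tcp_rot: [-1.737, 1.57, 2.975]
wrist_force: [-0.2, 0.1, 1.2]
grip_width: 0.0338
```

```bash
python3 - <<'E'
from h import *
s=manip.observe();print(s['ee_pos'],s['wrist_force'],s['grip_width'])
c=read_camera("wrist");cv2.imwrite("pics/w4.png",c["pixels"])
c=read_camera("scene");cv2.imwrite("pics/s4.png",cv2.resize(c["pixels"][120:270,170:370],None,fx=4,fy=4,interpolation=cv2.INTER_CUBIC))
E
```

```text
[ 0.52892171 -0.08489125  0.01091765] [-0.22670242  0.12923447  1.16178285] 0.033835497311667816
```

View pics/w4.png

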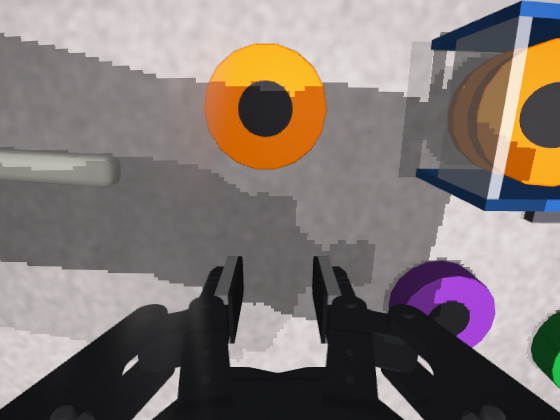

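View pics/s4.png

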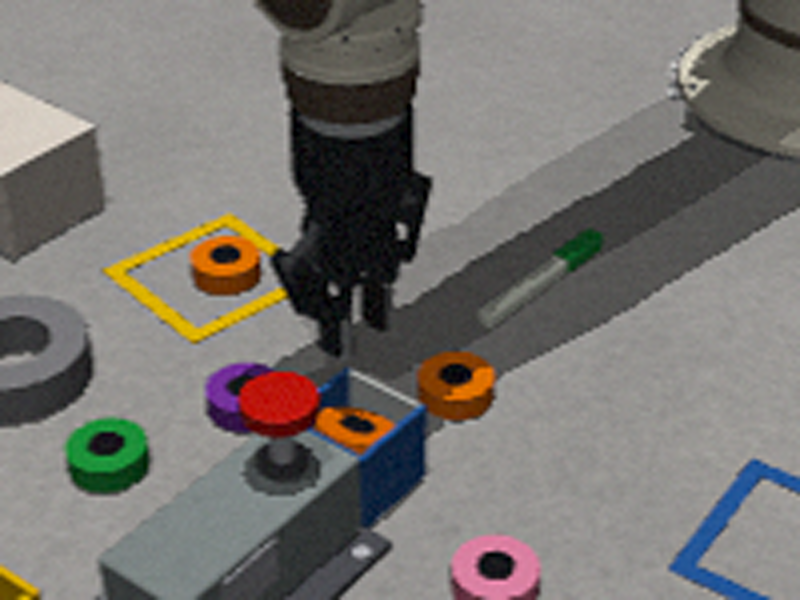

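In the wrist view the plug at (265,107) is slightly to the -x side of the finger midline (u≈278). The purple ring is clear of the fingers. I'll shift x by -4 mm, lower 4 mm and start pushing.

Call:
{"method": "send_rows", "body": {
  "delta_pos": [
    [-0.4,0,-0.4],
    [0,1.5,0],
    [0,1.2,0],
    [0,0.8,0],
    [0,0.5,0],
    [0,0.5,0],
    [0,0.5,0],
    [0,0.5,0],
    [0,0.5,0],
    [0,0,0]
  ],
  "angular": [
    [0,0,0],
    [0,0,0],
    [0,0,0],
    [0,0,0],
    [0,0,0],
    [0,0,0],
    [0,0,0],
    [0,0,0],
    [0,0,0],
    [0,0,0]
  ],
  "fingers": [0.4,0.4,0.4,0.4,0.4,0.4,0.4,0.4,0.4,0.4]
}}

```text
time_s: 11.5
ee_pos: [0.5247, -0.0247, 0.0073]
tcp_rot: [-2.89, 1.571, 1.822]
wrist_force: [0.3, -0.7, 1.0]
grip_width: 0.0341
```

```bash
python3 - <<'E'
from h import *
s=manip.observe();print(s['ee_pos'],s['wrist_force'],s['grip_width'])
c=read_camera("wrist");cv2.imwrite("pics/w5.png",c["pixels"])
E
```

```text
[ 0.52466416 -0.02468178  0.00729085] [ 0.31259721 -0.6866456   1.00618141] 0.0341185670661427
```

View pics/w5.png

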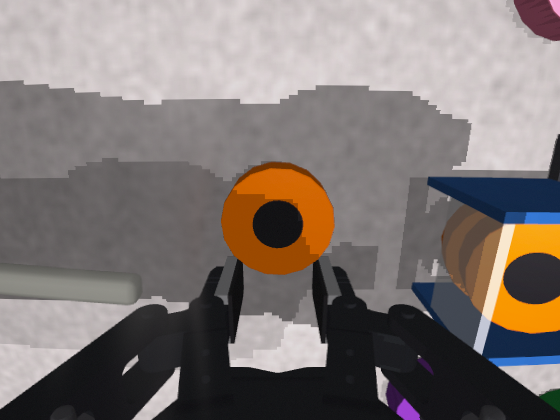

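The plug at (278,222) is centred between the fingertips. I'll keep pushing.

Call:
{"method": "send_rows", "body": {
  "delta_pos": [
    [0,0.6,0],
    [0,0.8,0],
    [-0.1,1,0],
    [0,1,0],
    [-0.1,1,0],
    [0,1,0],
    [-0.1,1,0],
    [0,1,0],
    [-0.1,1,0],
    [0,1,0]
  ],
  "angular": [
    [0,0,0],
    [0,0,0],
    [0,0,0],
    [0,0,0],
    [0,0,0],
    [0,0,0],
    [0,0,0],
    [0,0,0],
    [0,0,0],
    [0,0,0]
  ],
  "fingers": [0.4,0.4,0.4,0.4,0.4,0.4,0.4,0.4,0.4,0.4]
}}

```text
time_s: 12.8
ee_pos: [0.5206, 0.0697, 0.0073]
tcp_rot: [1.86, 1.571, 0.289]
wrist_force: [0.2, 0.0, -0.0]
grip_width: 0.0344
```

Call:
{"method": "send_rows", "body": {
  "delta_pos": [
    [0,1,0],
    [-0.1,1,0],
    [-0.1,1,0],
    [0,1,0],
    [0,1,0],
    [0,1,0],
    [0,0.8,0],
    [0,0.6,0],
    [0,0.4,0],
    [0,0,0]
  ],
  "angular": [
    [0,0,0],
    [0,0,0],
    [0,0,0],
    [0,0,0],
    [0,0,0],
    [0,0,0],
    [0,0,0],
    [0,0,0],
    [0,0,0],
    [0,0,0]
  ],
  "fingers": [0.4,0.4,0.4,0.4,0.4,0.4,0.4,0.4,0.4,0.4]
}}

```text
time_s: 14.05
ee_pos: [0.5187, 0.1472, 0.0073]
tcp_rot: [-0.547, 1.571, -2.118]
wrist_force: [-0.7, 0.0, 0.0]
grip_width: 0.0341
```

```bash
python3 - <<'E'
from h import *
s=manip.observe();print(s['ee_pos'],s['wrist_force'],s['grip_width'])
c=read_camera("wrist");cv2.imwrite("pics/w6.png",c["pixels"])
c=read_camera("scene");cv2.imwrite("pics/s6.png",cv2.resize(c["pixels"][180:330,230:430],None,fx=4,fy=4,interpolation=cv2.INTER_CUBIC))
E
```

```text
[0.5186617  0.14715312 0.00726149] [-0.73069804  0.03921752  0.00852618] 0.03412780817565679
```

View pics/w6.png

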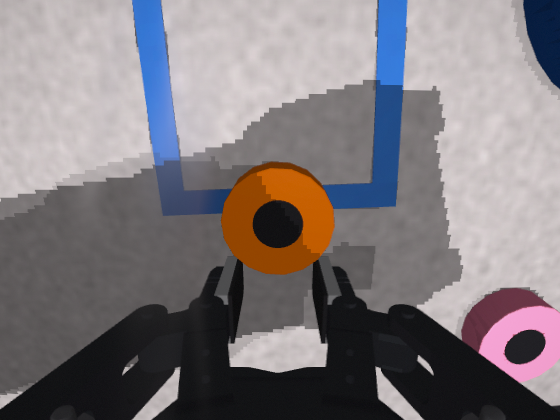

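View pics/s6.png

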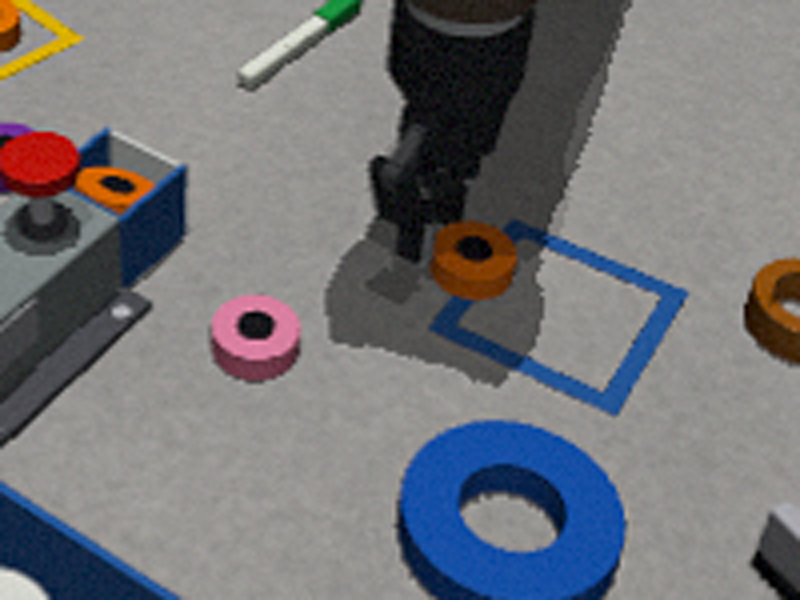

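The plug is on the near tape edge, well centred. I have about 5.7 cm left to push.

Call:
{"method": "send_rows", "body": {
  "delta_pos": [
    [0,0.6,0],
    [0,0.8,0],
    [0,0.8,0],
    [0,0.8,0],
    [0,0.8,0],
    [0,0.8,0],
    [0,0.6,0],
    [0,0.4,0],
    [0,0.1,0],
    [0,0,0]
  ],
  "angular": [
    [0,0,0],
    [0,0,0],
    [0,0,0],
    [0,0,0],
    [0,0,0],
    [0,0,0],
    [0,0,0],
    [0,0,0],
    [0,0,0],
    [0,0,0]
  ],
  "fingers": [0.4,0.4,0.4,0.4,0.4,0.4,0.4,0.4,0.4,0.4]
}}

```text
time_s: 15.4
ee_pos: [0.5187, 0.204, 0.0073]
tcp_rot: [0.31, 1.571, -1.261]
wrist_force: [-0.2, -0.0, 0.2]
grip_width: 0.0342
```

```bash
python3 - <<'E'
from h import *
s=manip.observe();print(s['ee_pos'],s['wrist_force'],s['grip_width'])
c=read_camera("wrist");cv2.imwrite("pics/w7.png",c["pixels"])
E
```

```text
[0.51866878 0.20397215 0.00729576] [-0.17251814 -0.04031912  0.21476977] 0.03415126461184597
```

View pics/w7.png

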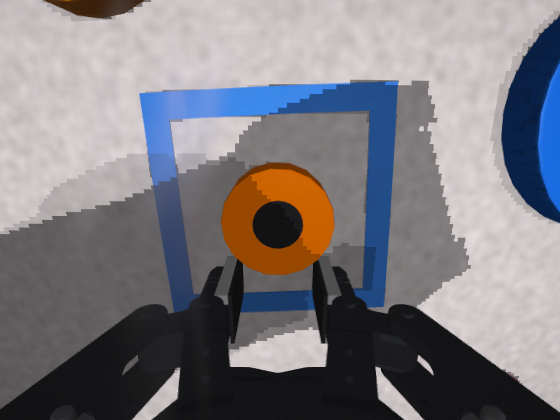

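The plug is inside the square. I'll back off, rise and check.

Call:
{"method": "send_rows", "body": {
  "delta_pos": [
    [0,-0.5,0],
    [0,-1,0],
    [0,-1.5,0],
    [0,-1.5,1],
    [0,-1.5,3],
    [0,-1,4],
    [-1,-2,4],
    [-2,-3,3],
    [-2,-3,0],
    [0,0,0]
  ],
  "angular": [
    [0,0,0],
    [0,0,0],
    [0,0,0],
    [0,0,0],
    [0,0,0],
    [0,0,0],
    [0,0,0],
    [0,0,0],
    [0,0,0],
    [0,0,0]
  ],
  "fingers": [0.4,0.4,0.4,0.4,0.4,0.4,0.4,0.4,0.4,0.4]
}}

```text
time_s: 16.7
ee_pos: [0.468, 0.0519, 0.1588]
tcp_rot: [1.559, 1.569, -0.015]
wrist_force: [0.7, -0.1, -0.4]
grip_width: 0.034
```

```bash
python3 - <<'E'
from h import *
s=manip.observe();print(s['time_s'],s['ee_pos'],s['wrist_force'])
for n,roi in(("top",(170,230,200,260)),("scene",(330,410,220,290))):
    c,R,t=cam(n);cv2.imwrite(f"pics/{n}8.png",c["pixels"])
    hsv=cv2.cvtColor(c["pixels"],cv2.COLOR_BGR2HSV)
    for nm,lo,hi,z in(("orange",(5,140,60),(20,255,255),.012),("blue",(100,120,40),(125,255,255),0)):
        m=cv2.inRange(hsv,lo,hi);k,l,st,ce=cv2.connectedComponentsWithStats(m)
        for i in range(1,k):
            x,y,w,h,a=st[i]
            if a>40 and roi[0]<ce[i][0]<roi[1] and roi[2]<ce[i][1]<roi[3]:
                print(n,nm,st[i],unproj(c,R,t,(x+(w-1)/2,y+(h-1)/2),z).round(4))
E
```

```text
16.7 [0.4680127  0.05193018 0.15883742] [ 0.74932702 -0.05185026 -0.35807597]
top orange [191 222  17  16 150] [0.5211 0.2326 0.012 ]
top blue [179 211  37  41 296] [0.5181 0.24   0.    ]
scene orange [359 245  22  21 318] [0.5206 0.235  0.012 ]
scene blue [338 235  64  49 625] [0.5204 0.237  0.    ]
```

View pics/top8.png

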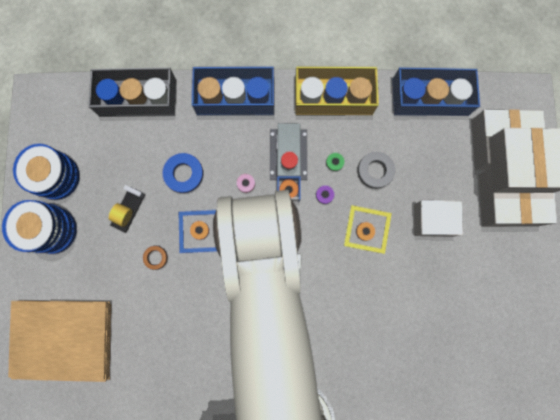

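View pics/scene8.png

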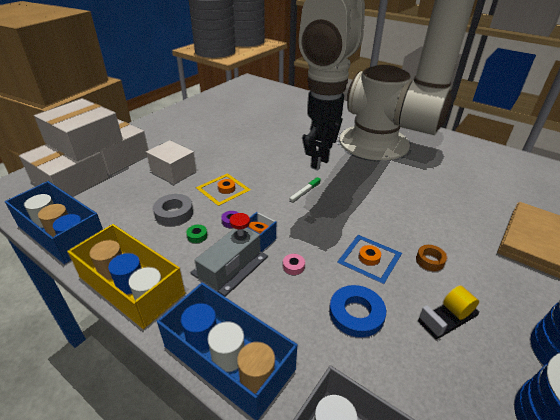

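Both views show the plug centred in the blue square, at (199,230) in the top view and (370,255) in the scene view. Nothing else has moved and the robot is clear, so I'll hand in.

```bash
python3 -c "
from bench import ticket
print(ticket.finish_job())"
```

```text
the job is handed in; nothing more can be done
None
```

The job is done and handed in: one plug was ejected and now lies wholly inside the blue square. The clock read about 17 s of the 54 s allowed.

- **Press:** I pushed the plunger slowly to its stop. At z = 0.080 m the force rose from 15 N to 25 N with no further travel. I then let it fully back up, and one plug came out at about (0.527, -0.009).
- **Push:** I pushed the plug along the bench with the fingers part open, with a gap too narrow to grip it, and then backed off clear.
- **Last checks:** The top view put the plug at (0.521, 0.233) and the scene view at (0.521, 0.235). The square's centre is about (0.518–0.520, 0.234–0.237), so the plug is within about 4 mm of it, against a margin of about 20 mm.
- **Rest of the scene:** The plunger is up, the two remaining plugs are in the magazine, and everything else in view looks unmoved. In the final top view the arm hid the marker and the right side of the blue square, so the scene view alone covered those. No check failed.

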